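# Fill the empty pockets of the battery carrier

## Task

The six-pocket carrier must go to the ageing test full, but two of its pockets are empty: stand the two spare battery packs in them, one per pocket, upright, neck end up and right down on the pocket floor. First stand the spare that lies on its side upright on the bench, neck up, and let go of it, so that you can take it again from above. Do not drop or topple the spares, and leave the packs already in the carrier and the other bench items where they are.

Things in the scene. Friction and masses are not known exactly. Their poses are not given: they have to be found in the camera images.
- carrier: black plastic carrier block fixed to the bench, 160 (its x) x 224 (its y) x 50 mm high; six rectangular pockets in 2 rows (x = -40, +40 mm) of 3 (y = -70, 0, +70 mm), each 40 mm (x) by 58 mm (y), 40 mm deep, floor 10 mm above the bench. Four hold a pack, two are empty; which ones varies. Origin: centre of its underside, z up
- cell0 (a point): centre of the floor of pocket 0 of the carrier (10 mm above the bench; carrier x = -40, y = -70 mm); axes as the carrier's
- cell1 (a point): centre of the floor of pocket 1 of the carrier (10 mm above the bench; carrier x = -40, y = 0 mm); axes as the carrier's
- cell2 (a point): centre of the floor of pocket 2 of the carrier (10 mm above the bench; carrier x = -40, y = 70 mm); axes as the carrier's
- cell3 (a point): centre of the floor of pocket 3 of the carrier (10 mm above the bench; carrier x = 40, y = -70 mm); axes as the carrier's
- cell4 (a point): centre of the floor of pocket 4 of the carrier (10 mm above the bench; carrier x = 40, y = 0 mm); axes as the carrier's
- cell5 (a point): centre of the floor of pocket 5 of the carrier (10 mm above the bench; carrier x = 40, y = 70 mm); axes as the carrier's
- pack0: same plain grey battery pack as spare_upright, already standing in one of the carrier's pockets; origin: centre of its base, z towards its neck
- pack1: same plain grey battery pack as spare_upright, already standing in one of the carrier's pockets; origin: centre of its base, z towards its neck
- pack2: same plain grey battery pack as spare_upright, already standing in one of the carrier's pockets; origin: centre of its base, z towards its neck
- pack3: same plain grey battery pack as spare_upright, already standing in one of the carrier's pockets; origin: centre of its base, z towards its neck
- spare_upright: grey battery pack standing upright on the bench: body 32 mm (its x) x 50 mm (its y) x 86 mm (its z), with a narrower neck 20 x 34 mm, 14 mm long, on its top end (100 mm over all, about 0.22 kg). Origin: centre of its base, z towards the neck. It fits a pocket with its 32 mm side along the carrier's x and either broad face to the front
- spare_lying: same plain grey battery pack as spare_upright, but lying on the bench on a broad (50 mm wide) face, its neck pointing roughly to the robot's right (-y, within 30 degrees). Origin: centre of its base end (16 mm above the bench as it lies), z along its length towards the neck, y level across its 50 mm width
- hub: bystander: black USB hub, 120 x 48 x 26 mm, long along its x; origin: centre of its underside
- mouse: bystander: black computer mouse, 100 x 58 x 31 mm, long along its x; origin: centre of its underside
- screwdriver: bystander: black screwdriver, 190 mm long along its x, about 30 mm thick; origin: underside, near mid-length
Not all that is in view belongs to the job. Leave any purple look-alike of the spare_lying alone. Leave any turquoise look-alike of the pack0 alone.

How it is judged (in metres and radians):
On the way:
1. the spare that lay on its side stands upright on the bench, neck up, let go and at rest (angle between spare_lying's own z axis and vertical below 0.12 rad and height (world z) of spare_lying below 0.006 m and contact force between the fingers and spare_lying below 0.05 N and linear speed of spare_lying below 0.02 m/s), for 0.2 s.
At the end, for the whole second after the job is handed in: Both spares stand at rest in pockets of the carrier: base centre within 12 mm (level) of a pocket's floor centre, within 5 mm of the floor's height, neck up, leaning less than 0.15 rad; the four packs that were in the carrier are upright and within 12 mm of where they were (((horizontal distance between spare_upright and cell0 below 0.012 m and z of spare_upright in the frame of cell0 between -0.004 and 0.005 m) or (horizontal distance between spare_upright and cell1 below 0.012 m and z of spare_upright in the frame of cell1 between -0.004 and 0.005 m) or (horizontal distance between spare_upright and cell2 below 0.012 m and z of spare_upright in the frame of cell2 between -0.004 and 0.005 m) or (horizontal distance between spare_upright and cell3 below 0.012 m and z of spare_upright in the frame of cell3 between -0.004 and 0.005 m) or (horizontal distance between spare_upright and cell4 below 0.012 m and z of spare_upright in the frame of cell4 between -0.004 and 0.005 m) or (horizontal distance between spare_upright and cell5 below 0.012 m and z of spare_upright in the frame of cell5 between -0.004 and 0.005 m)) and angle between each of spare_upright, spare_lying, pack0, pack1, pack2, pack3's own z axis and vertical below 0.15 rad and linear speed of each of spare_upright, spare_lying below 0.02 m/s and ((horizontal distance between spare_lying and cell0 below 0.012 m and z of spare_lying in the frame of cell0 between -0.004 and 0.005 m) or (horizontal distance between spare_lying and cell1 below 0.012 m and z of spare_lying in the frame of cell1 between -0.004 and 0.005 m) or (horizontal distance between spare_lying and cell2 below 0.012 m and z of spare_lying in the frame of cell2 between -0.004 and 0.005 m) or (horizontal distance between spare_lying and cell3 below 0.012 m and z of spare_lying in the frame of cell3 between -0.004 and 0.005 m) or (horizontal distance between spare_lying and cell4 below 0.012 m and z of spare_lying in the frame of cell4 between -0.004 and 0.005 m) or (horizontal distance between spare_lying and cell5 below 0.012 m and z of spare_lying in the frame of cell5 between -0.004 and 0.005 m)) and distance of each of pack0, pack1, pack2, pack3 from where it was at the start of the episode below 0.012 m); the robot touches nothing.
It fails at once if a spare is dropped or topples (it moves faster than 0.6 m/s while the fingers do not touch it) ((linear speed of spare_upright above 0.6 m/s and contact force between the fingers and spare_upright below 0.02 N) or (linear speed of spare_lying above 0.6 m/s and contact force between the fingers and spare_lying below 0.02 N)).
It fails at once if a pack already in the carrier is lifted out of its pocket or shifted by more than 20 mm (distance of any of pack0, pack1, pack2, pack3 from where it was at the start of the episode above 0.02 m).
It fails at once if the hub, the mouse or the screwdriver is moved by more than 30 mm (distance of any of hub, mouse, screwdriver from where it was at the start of the episode above 0.03 m).
It also fails if it takes over 72 s, if anything falls off the work surface, if the arm or the gripper's body presses on something with over 40 N, if the wrist force passes 120 N, or if a joint passes its speed limit or range.

## Robot

A 6-joint arm with a two-finger parallel gripper is mounted at the origin on the work surface. World frame = base frame: x ahead of the robot, y to its left, z up, the work surface at z = 0. Lengths are in mm, angles in rad, forces in N, time in s.
With the tool pointing down it reaches from about 275 to 875 mm from the base axis. Payload 12.5 kg.
Tool frame: the origin (TCP) lies on the centre line of the jaws, within the pads' length; the fingertips stand 11 mm ahead of it and the grasp point (between the pads) lies 8 mm behind it; z points along the fingers, y is the line along which they close (so a half turn about z gives the same grasp; the last joint's range is limited). The gripper opens to 85 mm and grips with 20 to 120 N. Pads are 22 mm wide; open, the fingers measure 114 mm over their backs; the gripper's body (76 mm by 85 mm) begins 54 mm behind the grasp point. The pads swing forward as they close: fully open they stand 13 mm farther back than shut.
Start: joints at [1.129, 0.351, 1.652, -0, 1.139, -0.085], TCP at [192.071, 515.357, 242.29] pointing down, gripper open.
Joint ranges: [-2.75, 2.75], [-0.79, 2.1], [0.01, 2.65], [-1.57, 4.71], [0.07, 3.14], [-2.87, 2.87]. Speed limits (rad/s): [2.22, 2.22, 2.79, 3.14, 3.14, 3.14].

## Interface

Orientations are given as [roll, pitch, yaw] about the fixed x, y, z axes, in that order (R = Rz(yaw) Ry(pitch) Rx(roll)).
In Python, from plant import manip gives the robot as it stands.
- The arm moves only by the shell command python3 -m inch 'ROWS' [OPENING]. ROWS is JSON, a list that holds one entry, the list of rows, each a list of 4 numbers: the shift along the tool's x, y, z each as a share of 2.5 cm, from -1 to 1, then the turn about the tool's z as a share of 4 degrees, from -1 to 1. In form: [[[tx, ty, tz, yaw], ...]]. A call has 1 to 8 rows; each row shifts and turns the commanded pose from where the row before left it, along the tool's axes as they then stand; what a row does not reach is not made up. A row lasts 1/12 s, in which the tool goes at most 41.7 mm and 7.16 degrees, less where a joint would pass 70% of its speed; a pose out of reach is approached as far as the arm can. A call with a number of a shift or a turn outside -1 to 1 is refused whole. A call with a gripper value outside its range is refused whole. OPENING is the opening, from -1 (shut) to 1 (fully open), set as the call begins (- or left out, the last holds). The fingers move at their own pace and stop on an object; the grip force is fixed at half the most. Time passes only in rows, so rows that do not move let the fingers close. It gives the time, the measured TCP pose, the force, the opening and the grip force at its end, in the units of the state.
- manip.observe(): the state, without advancing time (a new reading comes with each control period).
- manip.grab_frame(name): name is "side" or "top" or "wrist"; returns a dict with "pixels" (480x640x3 uint8, red, green, blue), "mtx" (3x3 intrinsics, pixels), "xyz" and "orientation" of the camera in the world; the wrist camera has in their place "hand_eye" (4x4, takes a point from camera to tool coordinates, whose origin is the TCP and whose axes are the flange's). Camera axes: x right, y down, z forward; pixel columns grow to the right and rows downward; lengths in mm; the calibration is good to about 2 mm. A picture is of the moment at which its call begins: read the wrist's pose just before it. There is no depth.
- manip.finish_job(): hands the job in; it is judged then, once.
The state is a dict: "time_s": time; "joints": joint angles; "qd": joint speeds; "joint_efforts": joint torques, N m; "eef_pos": TCP position; "tool_rot": TCP orientation; "force": force on the tool from outside, world axes, zero at the start; "torque": the same for the moment, N m; "opening": finger opening in mm; "finger_force": force on a finger pad.
Only numpy, scipy, OpenCV 4.12 (cv2) and the standard library are available. Lean on these libraries where they do the work, as an engineer would, in place of code of your own. Each camera call takes 0.05 s, during which the arm holds its last target. There are 200 camera calls.

## Working session

There is one attempt and no reset: what is moved stays moved. The work goes in short steps, Python scripts to look and compute and a shell command to move; the robot and the scene stay as the last step left them, time stands still between calls to the robot, and variables do not carry over. Pictures are saved under pics/ and viewed, at most 10 in all, crops included, and the job is handed in when it is done.

```bash
mkdir -p pics; ls
cat > h.py <<'E'
import numpy as np,cv2
from plant import manip
from scipy.spatial.transform import Rotation as R
def grab(n):
    o=manip.observe(); f=manip.grab_frame(n); return o,f
def save(f,name,crop=None,scale=1):
    im=cv2.cvtColor(np.asarray(f["pixels"]),cv2.COLOR_RGB2BGR)
    if crop: x0,y0,x1,y1=crop; im=im[y0:y1,x0:x1]
    if scale!=1: im=cv2.resize(im,None,fx=scale,fy=scale,interpolation=cv2.INTER_CUBIC)
    cv2.imwrite("pics/"+name,im)
E
python3 - <<'E'
from h import *
o=manip.observe();print(o)
for n in("top","side"):
    o,f=grab(n);save(f,n+"0.png");print(n,f["mtx"],f["xyz"],f["orientation"])
    np.save(n+"0.npy",f["pixels"])
    import pickle;pickle.dump({k:f[k] for k in f if k!="pixels"},open(n+".pkl","wb"))
E
```

```text
pics
{'time_s': 0.0, 'joints': array([ 1.12941834e+00,  3.51249843e-01,  1.65243386e+00, -1.19908291e-05,
        1.13905058e+00, -8.45950077e-02]), 'qd': array([-8.13089174e-04, -7.51656393e-05,  8.96984510e-05, -2.53735889e-03,
        7.29042173e-04, -1.27696118e-03]), 'joint_efforts': array([ 8.75406022e-05, -5.06089425e+01, -2.91419399e+01, -4.59795018e-06,
        4.39586118e-03,  1.18800372e-05]), 'eef_pos': array([191.93683779, 515.09107432, 241.74723218]), 'tool_rot': array([-3.14045419e+00, -8.56152861e-05,  2.78481465e+00]), 'force': array([-0.60588275, -0.72526016, -0.44356611]), 'torque': array([ 0.02884423, -0.03061736, -0.04675714]), 'finger_force': 0.0, 'opening': 85.18438334851353}
top [[506.90774757   0.         314.36581645]
 [  0.         506.90774757 243.58731321]
 [  0.           0.           1.        ]] [ 355.33660298  -50.46867332 1235.06787118] [-3.00650854e+00 -2.59551610e-03 -1.58386611e+00]
side [[511.21900123   0.         320.63808409]
 [  0.         511.21900123 239.31283849]
 [  0.           0.           1.        ]] [  420.62242123 -1189.48066745  1038.54333752] [-2.28294643  0.01148153 -0.10912102]
```

View pics/top0.png

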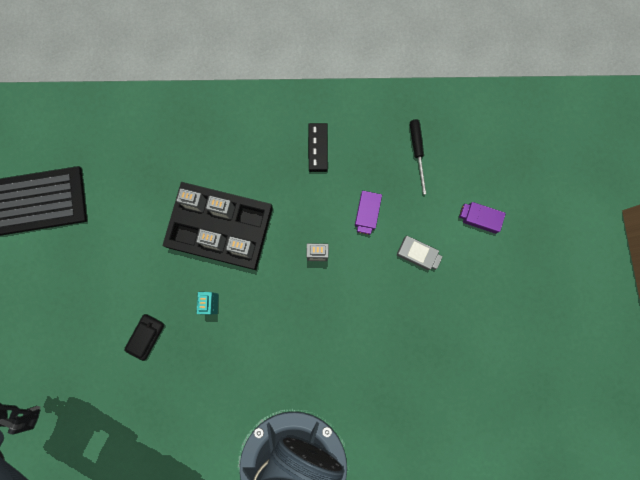

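View pics/side0.png

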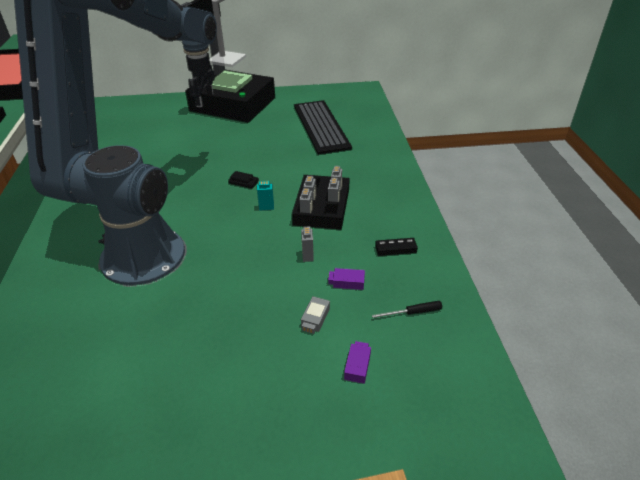

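The top view shows two grey packs outside the carrier: one standing at (317,251) and one lying at (419,253), with its neck to the right. The purple look-alikes are at (368,212) and (483,217), and the turquoise one is at (204,303). The carrier is at about (218,226), with empty pockets near (255,213) and (183,233). Next I'll confirm this in an enlarged crop and measure.

```bash
cat >> h.py <<'E'
def ray(f,uv,z):
    K=np.asarray(f["mtx"]);Rc=R.from_euler("xyz",f["orientation"]).as_matrix();c=np.asarray(f["xyz"])
    d=(np.c_[np.asarray(uv,float).reshape(-1,2),np.ones(np.asarray(uv).size//2)]@np.linalg.inv(K).T)@Rc.T
    return c+d*((z-c[2])/d[:,2])[:,None]
def rects(pix,mask,amin):
    cs,_=cv2.findContours(mask.astype(np.uint8),cv2.RETR_EXTERNAL,cv2.CHAIN_APPROX_NONE)
    return [c for c in cs if cv2.contourArea(c)>amin]
E
python3 - <<'E'
from h import *
import pickle
f=pickle.load(open("top.pkl","rb"));p=np.load("top0.npy");f["pixels"]=p
save(f,"crop1.png",(150,170,460,320),2.5)
h=cv2.cvtColor(p,cv2.COLOR_RGB2HSV)
m=(h[...,1]<60)&(h[...,2]>90);m[:100]=0;m[400:]=0
for c in rects(p,m,60):
    r=cv2.minAreaRect(c);b=cv2.boxPoints(r)
    print("grey",np.round(r[0]),cv2.contourArea(c))
    for z in(32,100,110):
        w=ray(f,b,z);e=w[1]-w[0];g=w[2]-w[1]
        print(z,w[:,:2].mean(0).round(1),[ (np.linalg.norm(v[:2]).round(1),np.degrees(np.arctan2(v[1],v[0])).round(1)) for v in(e,g)])
m=(h[...,2]<60);m[:100]=0;m[400:]=0
for c in rects(p,m,500):
    r=cv2.minAreaRect(c);w=ray(f,cv2.boxPoints(r),50 if cv2.contourArea(c)>4000 else 15);print("dark",np.round(r[0]),cv2.contourArea(c),w[:,:2].round(0).tolist())
E
```

```text
grey [317. 250.] 283.0
32 [503.3 -61.8] [(np.float64(52.7), np.float64(-90.7)), (np.float64(33.7), np.float64(179.0))]
100 [494.9 -61.2] [(np.float64(49.7), np.float64(-90.7)), (np.float64(31.8), np.float64(179.0))]
110 [493.7 -61.1] [(np.float64(49.3), np.float64(-90.7)), (np.float64(31.5), np.float64(179.0))]
grey [238. 246.] 292.5
32 [515.6 128.2] [(np.float64(37.3), np.float64(-13.4)), (np.float64(53.8), np.float64(-104.8))]
100 [506.6 118.1] [(np.float64(35.2), np.float64(-13.4)), (np.float64(50.7), np.float64(-104.8))]
110 [505.2 116.6] [(np.float64(34.9), np.float64(-13.4)), (np.float64(50.3), np.float64(-104.8))]
grey [420. 253.] 779.5
32 [ 493.3 -308.9] [(np.float64(50.6), np.float64(-27.3)), (np.float64(100.7), np.float64(-116.9))]
100 [ 485.5 -294.3] [(np.float64(47.8), np.float64(-27.3)), (np.float64(95.0), np.float64(-116.9))]
110 [ 484.3 -292.1] [(np.float64(47.3), np.float64(-27.3)), (np.float64(94.1), np.float64(-116.9))]
grey [208. 238.] 289.5
32 [534.5 199.4] [(np.float64(37.4), np.float64(-12.9)), (np.float64(54.0), np.float64(-104.8))]
100 [524.3 185.2] [(np.float
[... 2032 characters left out ...]
64(11.7), np.float64(-168.6))]
grey [422. 176.] 86.0
32 [ 683.3 -319.7] [(np.float64(8.3), np.float64(-82.9)), (np.float64(93.7), np.float64(-175.0))]
100 [ 664.8 -304.5] [(np.float64(7.8), np.float64(-82.9)), (np.float64(88.4), np.float64(-175.0))]
110 [ 662.  -302.3] [(np.float64(7.8), np.float64(-82.9)), (np.float64(87.6), np.float64(-175.0))]
dark [144. 337.] 980.0 [[273.0, 399.0], [361.0, 353.0], [333.0, 301.0], [245.0, 347.0]]
dark [218. 226.] 5919.0 [[513.0, 303.0], [672.0, 268.0], [611.0, 41.0], [455.0, 80.0]]
dark [ 40. 200.] 2142.5 [[691.0, 739.0], [724.0, 520.0], [583.0, 492.0], [551.0, 708.0]]
dark [318. 148.] 829.0 [[824.0, -44.0], [824.0, -91.0], [702.0, -89.0], [703.0, -42.0]]
```

View pics/crop1.png

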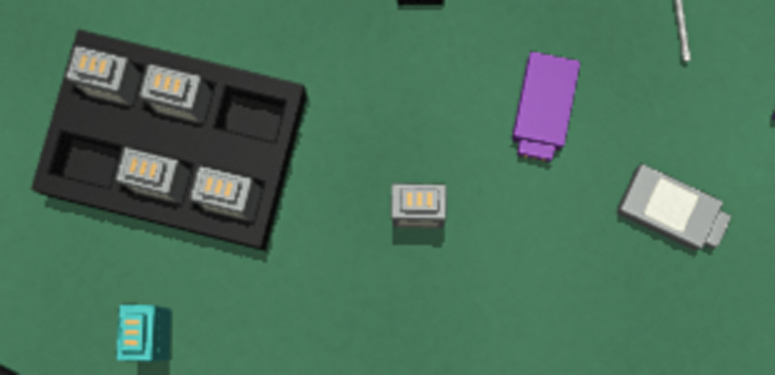

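The crop confirms it. The grey pack at crop (672,205) is spare_lying, with its neck at (718,228); both purple ones are decoys. The grey pack at crop (418,205) is spare_upright. The empty pockets are at crop (252,115) and (88,160). I'll turn the tool to the lying pack's axis and travel over it.

```bash
python3 -m inch '[[[0,0,0,1],[0,0,0,1],[0,0,0,1],[0,0,0,1],[0,0,0,1],[0,0,0,1],[0,0,0,1],[0,0,0,1]]]' 1
python3 -m inch '[[[0,0,0,1],[0,0,0,1],[0,0,0,1],[0,0,0,1],[0,0,0,1],[0,0,0,1],[0,0,0,1],[0,0,0,1]]]' >/dev/null
python3 -m inch '[[[0,0,0,1],[0,0,0,1],[0,0,0,1],[0,0,0,1],[0,0,0,1],[0,0,0,1],[0,0,0,1],[0,0,0,1]]]'
python3 -m inch '[[[-0.96,1,0,0],[-0.96,1,0,0],[-0.96,1,0,0],[-0.96,1,0,0],[-0.96,1,0,0],[-0.96,1,0,0],[-0.96,1,0,0],[-0.96,1,0,0]]]' >/dev/null
python3 -m inch '[[[-0.96,1,0,0],[-0.96,1,0,0],[-0.96,1,0,0],[-0.96,1,0,0],[-0.96,1,0,0],[-0.96,1,0,0],[-0.96,1,0,0],[-0.96,1,0,0]]]' >/dev/null
python3 -m inch '[[[-0.96,1,0,0],[-0.96,1,0,0],[-0.96,1,0,0],[-0.96,1,0,0],[-0.96,1,0,0],[-0.96,1,0,0],[-0.96,1,0,0],[0,0,0,0]]]'
cat >> h.py <<'E'
def wcam():
    o=manip.observe();f=manip.grab_frame("wrist")
    T=np.eye(4);T[:3,:3]=R.from_euler("xyz",o["tool_rot"]).as_matrix();T[:3,3]=o["eef_pos"]
    C=T@np.asarray(f["hand_eye"]);f["xyz"]=C[:3,3];f["orientation"]=R.from_matrix(C[:3,:3]).as_euler("xyz");return o,f
def need(o,target,yawdeg=None):
    Rt=R.from_euler("xyz",o["tool_rot"]).as_matrix();d=Rt.T@(np.asarray(target)-o["eef_pos"])
    print("tool rows (x25mm):",(d/25).round(2)); 
    y=np.degrees(o["tool_rot"][2]);print("yaw",y.round(2)); 
    if yawdeg is not None: print("yaw rows",(((y-yawdeg+90)%180-90)/4).round(2))
E
python3 - <<'E'
from h import *
o,f=wcam();print(f["hand_eye"],f["mtx"],o["eef_pos"],o["tool_rot"]);save(f,"w1.png")
need(o,[482,-330,200],62.8)
E
```

```text
time_s: 0.77
eef_pos: [192.0, 515.2, 242.0]
tool_rot: [-3.141, 0.0, 2.223]
force: [0.3, 0.7, 0.4]
opening: 85.2
finger_force: 0.0
time_s: 2.1
eef_pos: [192.0, 515.2, 241.9]
tool_rot: [-3.142, 0.001, 1.106]
force: [-0.2, -1.9, 0.4]
opening: 85.6
finger_force: 0.0
time_s: 4.1
eef_pos: [462.3, -239.4, 241.9]
tool_rot: [3.14, 0.001, 1.107]
force: [-0.4, 0.8, -0.7]
opening: 85.5
finger_force: 0.0
[[ 8.22391593e-04 -9.45663698e-01 -3.25145343e-01  8.47316405e+01]
 [ 9.99999654e-01  7.37628825e-04  3.83959079e-04 -3.06870472e-01]
 [-1.23259584e-04 -3.25145547e-01  9.45663977e-01 -1.31176540e+02]
 [ 0.00000000e+00  0.00000000e+00  0.00000000e+00  1.00000000e+00]] [[340.40268396   0.         320.4090658 ]
 [  0.         340.40268396 243.76764594]
 [  0.           0.           1.        ]] [ 462.26696935 -239.43948135  241.8623435 ] [3.14044938e+00 8.67002479e-04 1.10656982e+00]
tool rows (x25mm): [-2.88  2.33  1.68]
yaw 63.4
yaw rows 0.15
```

View pics/w1.png

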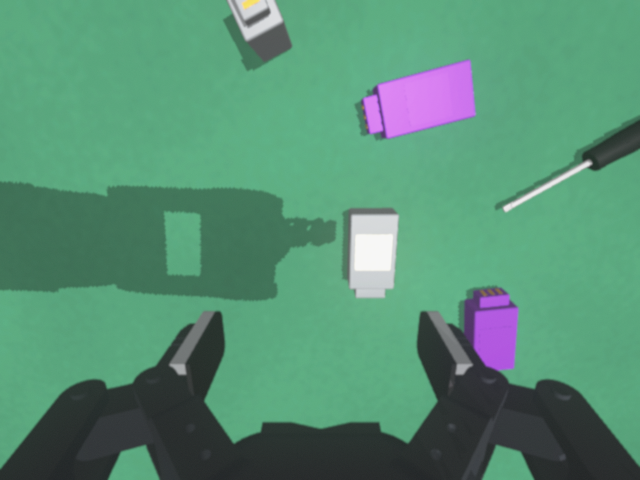

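The wrist view shows spare_lying at (373,250), almost straight in the view, with its neck tip at (370,297) towards the jaws. One purple decoy is at (491,330). I'll measure the pack here.

Run:
```python
from h import *
o,f=wcam();p=f["pixels"];h=cv2.cvtColor(p,cv2.COLOR_RGB2HSV)
m=(h[...,1]<60)&(h[...,2]>110);m[:180]=0;m[305:]=0;m[:,:330]=0;m[:,430:]=0
c=max(rects(p,m,300),key=cv2.contourArea)
b=cv2.boxPoints(cv2.minAreaRect(c));w=ray(f,b,32)[:,:2];print(b.round(),w.round(1))
e=w[1]-w[0];g=w[2]-w[1];print([(np.linalg.norm(v).round(1),np.degrees(np.arctan2(v[1],v[0])).round(1)) for v in(e,g)],w.mean(0))
# white label, centre
m=(h[...,1]<25)&(h[...,2]>225);m[:180]=0;m[305:]=0;m[:,:330]=0;m[:,430:]=0
c=max(rects(p,m,50),key=cv2.contourArea);print("label",ray(f,cv2.boxPoints(cv2.minAreaRect(c)),32)[:,:2].mean(0))
```

```text
[[348. 299.]
 [351. 209.]
 [401. 210.]
 [398. 300.]] [[ 445.5 -338.3]
 [ 491.5 -246.2]
 [ 536.2 -270.2]
 [ 494.5 -364.8]]
[(np.float64(103.0), np.float64(63.5)), (np.float64(50.8), np.float64(-28.2))] [ 491.9315163  -304.84442457]
label [ 493.66966553 -302.26985044]
```

Run:
```python
from h import *
o=manip.observe();need(o,[481,-328,11],63.6)
```

```text
tool rows (x25mm): [-2.95  2.38  9.22]
yaw 63.47
yaw rows -0.03
```

```bash
python3 -m inch '[[[-0.74,0.6,0.7,0],[-0.74,0.6,0.7,0],[-0.74,0.6,0.7,0],[-0.73,0.58,0.7,0],[0,0,1,0],[0,0,1,0],[0,0,1,0],[0,0,1,0]]]' 
python3 -m inch '[[[0,0,0.8,0],[0,0,0.8,0],[0,0,0.5,0],[0,0,0.3,0],[0,0,0,0],[0,0,0,0]]]'
python3 - <<'E'
from h import *
o=manip.observe();need(o,[481,-328,11],63.6)
E
```

```text
time_s: 4.87
eef_pos: [481.3, -326.2, 71.3]
tool_rot: [-3.141, -0.0, 1.11]
force: [0.5, -0.1, -0.9]
opening: 85.6
finger_force: 0.0
time_s: 5.37
eef_pos: [481.8, -327.3, 12.9]
tool_rot: [3.141, 0.0, 1.11]
force: [-1.2, 0.4, 0.6]
opening: 85.3
finger_force: 0.0
tool rows (x25mm): [-0.04 -0.02  0.08]
yaw 63.58
yaw rows -0.01
```

```bash
python3 -m inch '[[[0,0,0,0],[0,0,0,0],[0,0,0,0],[0,0,0,0],[0,0,0,0],[0,0,0,0],[0,0,0,0],[0,0,0,0]]]' -1
python3 -m inch '[[[0,0,-0.3,0],[0,0,-0.3,0],[0,0,-0.3,0],[0,0,-0.3,0],[0,0,-0.3,0],[0,0,-0.3,0],[0,0,0,0],[0,0,0,0]]]'
python3 - <<'E'
from h import *
o,f=grab("side");save(f,"s1.png",(240,240,400,360),4)
E
```

```text
time_s: 6.03
eef_pos: [481.9, -327.8, 13.4]
tool_rot: [3.14, 0.0, 1.109]
force: [-1.7, 1.1, 6.7]
opening: 48.9
finger_force: 62.9
time_s: 6.7
eef_pos: [481.7, -327.6, 57.8]
tool_rot: [3.141, 0.0, 1.109]
force: [-0.1, 0.3, -2.3]
opening: 48.9
finger_force: 62.6
```

View pics/s1.png

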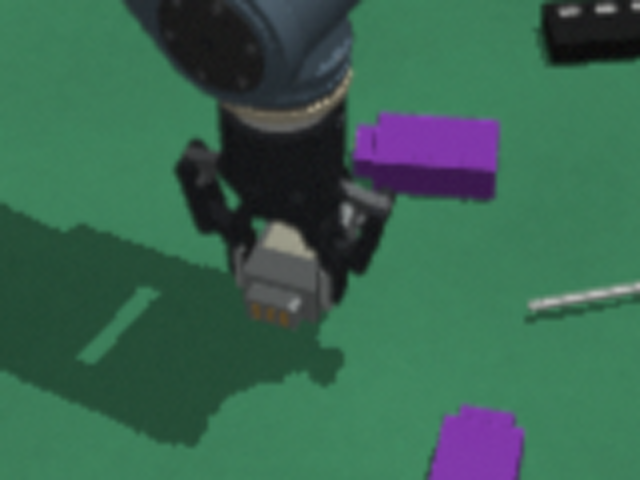

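The side crop shows the pack held, with its neck end at crop (275,300) facing the camera. Its tilt isn't clear from here. I'll lift further and look from the wrist.

```bash
python3 -m inch '[[[0,0,-0.4,0],[0,0,-0.4,0],[0,0,-0.4,0],[0,0,-0.4,0],[0,0,-0.4,0],[0,0,0,0],[0,0,0,0],[0,0,0,0]]]'
python3 - <<'E'
from h import *
o,f=wcam();g=manip.grab_frame("side")
a=f["pixels"][:, 120:520];b=cv2.resize(np.ascontiguousarray(g["pixels"][220:340,260:360]),(400,480),interpolation=cv2.INTER_CUBIC)
cv2.imwrite("pics/w2.png",cv2.cvtColor(np.hstack([a,b]),cv2.COLOR_RGB2BGR))
E
```

```text
time_s: 7.42
eef_pos: [481.4, -327.3, 107.1]
tool_rot: [-3.141, -0.0, 1.109]
force: [1.2, 0.4, -2.3]
opening: 49.4
finger_force: 62.6
```

View pics/w2.png

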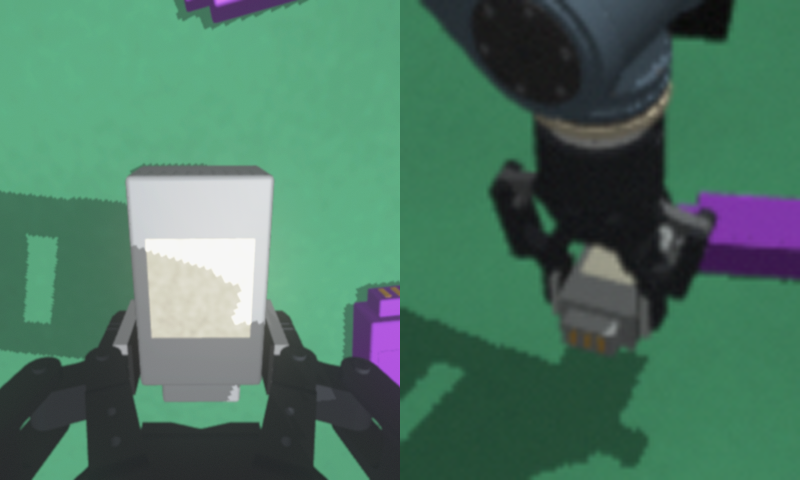

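The left half (wrist) shows the pack held almost level, with its base end at rows 165–180 and its neck at row 393. Friction in the pads stops it swinging down. I'll lower it to just above the bench and test whether the opening command changes the grip force.

```bash
python3 -m inch '[[[0,0,0.5,0],[0,0,0.5,0],[0,0,0.5,0],[0,0,0.5,0],[0,0,0.5,0],[0,0,0.5,0],[0,0,0.5,0],[0,0,0,0]]]' |egrep 'pos|for'
python3 -m inch '[[[0,0,0,0],[0,0,0,0],[0,0,0,0],[0,0,0,0]]]' 0.10|egrep 'pos|for|open'
python3 -m inch '[[[0,0,0,0],[0,0,0,0],[0,0,0,0],[0,0,0,0]]]' 0.13|egrep 'pos|for|open'
python3 -m inch '[[[0,0,0,0],[0,0,0,0],[0,0,0,0],[0,0,0,0]]]' 0.145|egrep 'pos|for|open'
```

```text
eef_pos: [480.4, -326.6, 16.9]
force: [0.3, 0.3, -1.9]
finger_force: 62.6
eef_pos: [481.9, -327.7, 20.5]
force: [-0.2, -0.1, -2.0]
opening: 49.2
finger_force: 62.6
eef_pos: [481.6, -327.5, 19.9]
force: [1.4, -0.3, -2.2]
opening: 49.1
finger_force: 62.6
eef_pos: [481.5, -327.5, 19.8]
force: [-0.7, -0.4, -2.7]
opening: 49.0
finger_force: 60.7
```

```bash
python3 -m inch '[[[0,0,0,0],[0,0,0,0],[0,0,0,0],[0,0,0,0]]]' 0.15|egrep 'pos|for|open'
python3 -m inch '[[[0,0,0,0],[0,0,0,0],[0,0,0,0],[0,0,0,0]]]' 0.155|egrep 'pos|for|open'
python3 -m inch '[[[0,0,0,0],[0,0,0,0],[0,0,0,0],[0,0,0,0]]]' 0.16|egrep 'pos|for|open'
```

```text
eef_pos: [481.5, -327.5, 19.8]
force: [0.4, 0.2, -1.3]
opening: 49.1
finger_force: 49.1
eef_pos: [481.5, -327.5, 19.8]
force: [0.5, 0.3, -2.5]
opening: 49.7
finger_force: 37.5
eef_pos: [481.5, -327.5, 19.8]
force: [0.0, 0.6, -1.9]
opening: 49.3
finger_force: 25.8
```

The grip force does scale with the command, about 11.6 N per 0.005. A weak grip should therefore let the pack pivot in the pads under its own weight while the base end stays on the bench.

```bash
cat >> h.py <<'E'
def tilt():
    o,f=wcam();p=f["pixels"];h=cv2.cvtColor(p,cv2.COLOR_RGB2HSV)
    m=((h[...,1]<70)&(h[...,2]>95)).astype(np.uint8);m[:,:250]=0;m[:,395:]=0   # pack body columns between pads
    rows=np.where(m[:,280:360].mean(1)>.8)[0]
    print("grey rows",rows.min(),rows.max(),"z",o["eef_pos"][2].round(1),"F",o["finger_force"].round(1),"open",o["opening"].round(1)); return f
E
python3 - <<'E'
from h import *
tilt()
E
python3 -m inch '[[[0,0,0,0],[0,0,0,0],[0,0,0,0],[0,0,0,0]]]' 0.168|egrep 'pos|for|open'
python3 -m inch '[[[0,0,-0.2,0],[0,0,-0.2,0],[0,0,-0.2,0],[0,0,-0.2,0],[0,0,0,0],[0,0,0,0]]]' |egrep 'pos|for|open'
python3 - <<'E'
from h import *
f=tilt();save(f,"w3.png",(220,60,420,480),1.4)
E
```

```text
eef_pos: [481.5, -327.5, 19.8]
force: [-0.3, 0.7, -2.2]
opening: 50.1
finger_force: 8.4
eef_pos: [481.7, -327.6, 40.3]
force: [-0.3, -1.1, -2.6]
opening: 49.8
finger_force: 8.5Traceback (most recent call last):
  File "<stdin>", line 2, in <module>
  File "h.py", line 31, in tilt
    print("grey rows",rows.min(),rows.max(),"z",o["eef_pos"][2].round(1),"F",o["finger_force"].round(1),"open",o["opening"].round(1)); return f
                                                                             ^^^^^^^^^^^^^^^^^^^^^^^
AttributeError: 'float' object has no attribute 'round'
Traceback (most recent call last):
  File "h.py", line 31, in tilt
    print("grey rows",rows.min(),rows.max(),"z",o["eef_pos"][2].round(1),"F",o["finger_force"].round(1),"open",o["opening"].round(1)); return f
                                                                             ^^^^^^^^^^^^^^^^^^^^^^^
AttributeError: 'float' object has no attribute 'round'
```

```bash
sed -i 's/"F",o\["finger_force"\].round(1),"open",o\["opening"\].round(1)/"F",o["finger_force"],o["opening"]/' h.py
python3 - <<'E'
from h import *
f=tilt();save(f,"w3.png",(220,60,420,480),1.4)
E
```

```text
grey rows 166 401 z 39.9 F 8.461770862340927 49.67717421621728
```

View pics/w3.png

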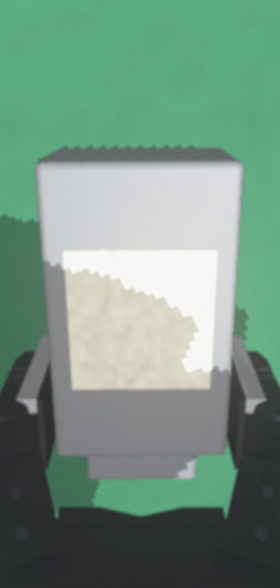

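The wrist crop shows the pack still level at 8 N, with its base edge at crop row 155 and its neck at 467. I'll go low and loosen further in small steps.

```bash
python3 -m inch '[[[0,0,0.2,0],[0,0,0.2,0],[0,0,0.2,0],[0,0,0.2,0],[0,0,0,0],[0,0,0,0]]]' 0.168|egrep 'pos|for|open'
python3 -m inch '[[[0,0,0,0],[0,0,0,0],[0,0,0,0],[0,0,0,0]]]' 0.1692|egrep 'pos|for|open'
python3 -c "from h import *;tilt()"
python3 -m inch '[[[0,0,0,0],[0,0,0,0],[0,0,0,0],[0,0,0,0]]]' 0.17|egrep 'pos|for|open'
python3 -c "from h import *;tilt()"
python3 -m inch '[[[0,0,0,0],[0,0,0,0],[0,0,0,0],[0,0,0,0]]]' 0.1706|egrep 'pos|for|open'
python3 -c "from h import *;tilt()"
```

```text
eef_pos: [481.3, -327.3, 19.2]
force: [-1.1, -0.2, -2.7]
opening: 49.6
finger_force: 8.4
eef_pos: [481.6, -327.6, 20.0]
force: [1.0, 0.5, -1.4]
opening: 49.7
finger_force: 6.2
grey rows 166 401 z 20.0 F 6.207473427057266 49.683407998147715
eef_pos: [481.6, -327.5, 19.9]
force: [-0.2, -0.4, -2.2]
opening: 49.7
finger_force: 2.1
grey rows 169 403 z 19.9 F 2.08700280636549 49.682654854519576
eef_pos: [481.6, -327.5, 19.9]
force: [-0.8, -1.8, -0.1]
opening: 49.7
finger_force: 0.6
grey rows 170 394 z 19.9 F 0.6218088883906603 49.726720139500195
```

At about 2 N it pivots and slips, and at 0.6 N it is back on the bench. I'll re-grip lower and nearer the neck, which gives a smaller contact patch and a longer gravity lever, then lift with a light grip.

```bash
python3 -m inch '[[[0,0,0,0],[0,0,0,0],[0,0,0,0],[-0.22,0,0,0],[-0.22,0,0,0],[0,0,0.14,0],[0,0,0.14,0],[0,0,0,0]]]' 0.25|egrep 'pos|for|open'
python3 -m inch '[[[0,0,0,0],[0,0,0,0],[0,0,0,0],[0,0,0,0],[0,0,0,0]]]' 0.169|egrep 'pos|for|open'
python3 -c "from h import *;tilt()"
python3 -m inch '[[[0,0,-0.1,0],[0,0,-0.1,0],[0,0,-0.1,0],[0,0,0,0],[0,0,0,0]]]' |egrep 'pos|for|open'
python3 -c "from h import *;tilt()"
```

```text
eef_pos: [476.2, -337.1, 11.9]
force: [-0.5, -0.2, -0.7]
opening: 53.5
finger_force: 0.0
eef_pos: [476.6, -337.2, 12.8]
force: [-0.8, 0.9, -2.1]
opening: 50.1
finger_force: 2.9
grey rows 144 386 z 12.8 F 2.882208153605461 50.056231353748345
eef_pos: [476.8, -337.6, 20.7]
force: [-0.2, -0.9, 0.5]
opening: 49.8
finger_force: 2.8
grey rows 144 388 z 20.7 F 2.76358924806118 49.79814269219536
```

```bash
python3 -m inch '[[[0,0,-0.1,0],[0,0,-0.1,0],[0,0,-0.1,0],[0,0,0,0],[0,0,0,0]]]' |egrep 'pos|for|open'
python3 -c "from h import *;tilt()"
python3 -m inch '[[[0,0,0,0],[0,0,0,0],[0,0,0,0]]]' 0.1694|egrep 'for|open'
python3 -c "from h import *;tilt()"
python3 -m inch '[[[0,0,0,0],[0,0,0,0],[0,0,0,0]]]' 0.1697|egrep 'for|open'
python3 -c "from h import *;tilt()"
```

```text
eef_pos: [476.7, -337.5, 28.1]
force: [-0.2, -1.4, 0.2]
opening: 49.7
finger_force: 2.7
grey rows 143 388 z 28.1 F 2.74111982434988 49.72442875268335
force: [-1.1, -2.4, 0.1]
opening: 50.0
finger_force: 2.8
grey rows 143 388 z 27.8 F 2.7674805745482445 49.97178835249737
force: [-0.1, -2.5, 0.2]
opening: 50.0
finger_force: 2.7
grey rows 143 388 z 27.8 F 2.7453578263521194 50.03575510169488
```

```bash
cat >> h.py <<'E'
def prof():
    o,f=wcam();p=f["pixels"];h=cv2.cvtColor(p,cv2.COLOR_RGB2HSV)
    g=((h[...,1]<70)&(h[...,2]>95));out=[]
    for r in range(100,420,20):
        row=g[r];c=325
        if not row[c]: out.append((r,0));continue
        a=c
        while row[a]:a-=1
        b=c
        while row[b]:b+=1
        out.append((r,int(b-a)))
    print("z",round(float(o["eef_pos"][2]),1),"F",round(o["finger_force"],1),[round(float(v),1) for v in o["force"]],out)
E
python3 -c "from h import *;prof()"
python3 -m inch '[[[0,0,0,0],[0,0,0,0],[0,0,0,0]]]' 0.1705|egrep 'open'
python3 -c "from h import *;prof()"
python3 -m inch '[[[0,0,0,0],[0,0,0,0],[0,0,0,0]]]' 0.1715|egrep 'open'
python3 -c "from h import *;prof()"
python3 -m inch '[[[0,0,0,0],[0,0,0,0],[0,0,0,0]]]' 0.1725|egrep 'open'
python3 -c "from h import *;prof()"
```

```text
z 27.8 F 2.7 [-0.4, -0.9, 1.2] [(100, 0), (120, 0), (140, 0), (160, 137), (180, 136), (200, 135), (220, 134), (240, 134), (260, 132), (280, 131), (300, 145), (320, 128), (340, 125), (360, 125), (380, 82), (400, 0)]
opening: 50.4
z 27.7 F 1.1 [0.1, -1.0, -0.6] [(100, 0), (120, 0), (140, 0), (160, 137), (180, 137), (200, 135), (220, 135), (240, 134), (260, 132), (280, 131), (300, 145), (320, 128), (340, 125), (360, 124), (380, 82), (400, 0)]
opening: 50.4
z 27.8 F 0.1 [1.0, -0.4, 0.4] [(100, 0), (120, 0), (140, 0), (160, 131), (180, 134), (200, 131), (220, 129), (240, 127), (260, 125), (280, 122), (300, 132), (320, 115), (340, 113), (360, 74), (380, 0), (400, 0)]
opening: 50.0
z 27.8 F 0.1 [-0.3, -0.3, 0.3] [(100, 0), (120, 0), (140, 0), (160, 131), (180, 133), (200, 131), (220, 129), (240, 128), (260, 125), (280, 122), (300, 132), (320, 115), (340, 113), (360, 73), (380, 0), (400, 0)]
```

```bash
python3 -m inch '[[[0,0,0.2,0],[0,0,0.2,0],[0,0,0.2,0],[0,0,0,0],[0,0,0,0]]]' 0.25 |egrep 'pos'
python3 -m inch '[[[0,0,0,0],[0,0,0,0],[0,0,0,0],[0,0,0,0],[0,0,0,0],[0,0,0,0]]]' 0.1692|egrep 'pos|for|open'
python3 -c "from h import *;prof()"
python3 -m inch '[[[0,0,-0.2,0],[0,0,-0.2,0],[0,0,0,0],[0,0,0,0]]]'>/dev/null
python3 -c "from h import *;prof()"
python3 -m inch '[[[0,0,-0.2,0],[0,0,-0.2,0],[0,0,0,0],[0,0,0,0]]]'>/dev/null
python3 -c "from h import *;prof()"
```

```text
eef_pos: [476.4, -337.1, 12.2]
eef_pos: [476.6, -337.3, 12.8]
force: [0.8, 0.9, -2.1]
opening: 50.3
finger_force: 2.5
z 12.8 F 2.5 [0.8, 0.9, -2.1] [(100, 0), (120, 0), (140, 0), (160, 129), (180, 151), (200, 149), (220, 145), (240, 144), (260, 141), (280, 138), (300, 145), (320, 145), (340, 127), (360, 125), (380, 80), (400, 0)]
z 23.5 F 2.6 [0.4, -1.0, -0.2] [(100, 0), (120, 0), (140, 0), (160, 137), (180, 139), (200, 138), (220, 137), (240, 136), (260, 134), (280, 132), (300, 145), (320, 128), (340, 125), (360, 124), (380, 82), (400, 0)]
z 33.3 F 2.6 [-1.5, -1.6, 0.6] [(100, 0), (120, 0), (140, 0), (160, 128), (180, 130), (200, 129), (220, 129), (240, 130), (260, 128), (280, 128), (300, 145), (320, 125), (340, 125), (360, 123), (380, 82), (400, 0)]
```

The pivot works: the base end stays down while the neck end rises. The base width goes 151→139→130 px and the neck width stays constant. I'll follow the arc about the base edge.

```bash
python3 -m inch '[[[0.12,0,-0.2,0],[0.12,0,-0.2,0],[0.12,0,-0.2,0],[0.12,0,-0.12,0],[0,0,0,0],[0,0,0,0]]]'|egrep 'pos|for'
python3 -c "from h import *;prof()"
python3 -m inch '[[[0.16,0,-0.14,0],[0.16,0,-0.14,0],[0.16,0,-0.14,0],[0.16,0,-0.14,0],[0,0,0,0],[0,0,0,0]]]'|egrep 'pos|for'
python3 - <<'E'
from h import *
prof()
o,f=wcam();g=manip.grab_frame("side")
a=f["pixels"][:, 120:520];b=cv2.resize(np.ascontiguousarray(g["pixels"][220:340,260:360]),(400,480),interpolation=cv2.INTER_CUBIC)
cv2.imwrite("pics/w4.png",cv2.cvtColor(np.hstack([a,b]),cv2.COLOR_RGB2BGR))
E
```

```text
eef_pos: [482.3, -326.5, 51.2]
force: [-0.5, -0.5, 0.4]
finger_force: 2.5
z 51.2 F 2.5 [-0.5, -0.5, 0.4] [(100, 0), (120, 0), (140, 0), (160, 0), (180, 113), (200, 115), (220, 116), (240, 118), (260, 119), (280, 121), (300, 144), (320, 121), (340, 123), (360, 124), (380, 84), (400, 80)]
eef_pos: [489.4, -312.1, 65.1]
force: [-0.3, -0.4, 0.7]
finger_force: 2.4
z 65.1 F 2.4 [-0.3, -0.4, 0.7] [(100, 0), (120, 0), (140, 0), (160, 0), (180, 0), (200, 102), (220, 104), (240, 108), (260, 111), (280, 115), (300, 129), (320, 119), (340, 121), (360, 118), (380, 84), (400, 2)]
```

View pics/w4.png

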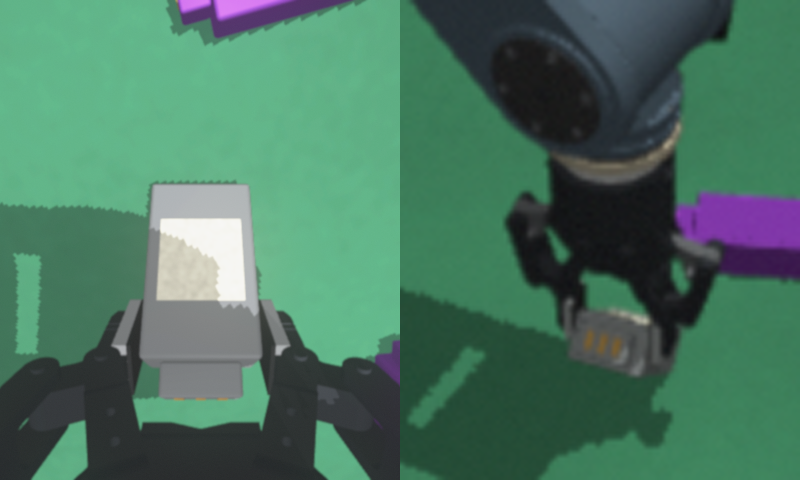

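The wrist half shows the pack tilted about 45°, with its base edge at row 183 and its contacts coming into view at row 397. The side half shows the neck end pointing up towards the camera. I'll continue the arc.

```bash
python3 -m inch '[[[0.19,0,-0.11,0],[0.19,0,-0.11,0],[0.19,0,-0.1,0],[0.19,0,-0.1,0],[0,0,0,0],[0,0,0,0]]]'|egrep 'pos|for'
python3 -c "from h import *;prof()"
python3 -m inch '[[[0.21,0,-0.05,0],[0.21,0,-0.05,0],[0.21,0,-0.04,0],[0.21,0,-0.04,0],[0,0,0,0],[0,0,0,0]]]'|egrep 'pos|for'
python3 -c "from h import *;prof()"
python3 -m inch '[[[0.16,0,0,0],[0.16,0,0,0],[0.16,0,0,0],[0,0,0,0],[0,0,0,0]]]'|egrep 'pos|for'
python3 -c "from h import *;prof()"
```

```text
eef_pos: [497.9, -295.0, 75.6]
force: [-0.5, -1.1, 1.2]
finger_force: 2.4
z 75.6 F 2.4 [-0.5, -1.1, 1.2] [(100, 0), (120, 0), (140, 0), (160, 0), (180, 0), (200, 0), (220, 91), (240, 96), (260, 102), (280, 107), (300, 112), (320, 115), (340, 121), (360, 114), (380, 87), (400, 0)]
eef_pos: [507.1, -276.1, 79.8]
force: [-0.3, -0.1, -1.6]
finger_force: 2.0
z 79.8 F 2.0 [-0.3, -0.1, -1.6] [(100, 0), (120, 0), (140, 0), (160, 0), (180, 0), (200, 0), (220, 75), (240, 90), (260, 97), (280, 103), (300, 109), (320, 115), (340, 121), (360, 114), (380, 89), (400, 0)]
eef_pos: [512.4, -265.4, 79.8]
force: [0.8, 0.3, -3.1]
finger_force: 2.0
z 79.8 F 2.0 [0.8, 0.3, -3.1] [(100, 0), (120, 0), (140, 0), (160, 0), (180, 0), (200, 0), (220, 0), (240, 89), (260, 96), (280, 103), (300, 109), (320, 115), (340, 121), (360, 114), (380, 94), (400, 0)]
```

The pack is now about 24° from vertical and its base is slightly off the bench. I'll lower it while moving towards the base side to finish the turn.

```bash
python3 -m inch '[[[0,0,0.12,0],[0,0,0.12,0],[0,0,0,0],[0,0,0,0]]]'|egrep 'pos|for'
python3 -c "from h import *;prof()"
python3 -m inch '[[[0.2,0,0.04,0],[0.2,0,0.04,0],[0.2,0,0.04,0],[0,0,0,0],[0,0,0,0]]]'|egrep 'pos|for'
python3 -c "from h import *;prof()"
```

```text
eef_pos: [512.4, -265.9, 73.7]
force: [2.0, -1.0, -0.4]
finger_force: 2.6
z 73.7 F 2.6 [2.0, -1.0, -0.4] [(100, 0), (120, 0), (140, 0), (160, 0), (180, 0), (200, 0), (220, 0), (240, 90), (260, 97), (280, 105), (300, 112), (320, 116), (340, 123), (360, 119), (380, 113), (400, 0)]
eef_pos: [519.3, -251.8, 70.8]
force: [1.1, 0.4, 1.7]
finger_force: 3.6
z 70.8 F 3.6 [1.1, 0.4, 1.7] [(100, 0), (120, 0), (140, 0), (160, 0), (180, 0), (200, 0), (220, 0), (240, 0), (260, 89), (280, 98), (300, 107), (320, 115), (340, 124), (360, 123), (380, 119), (400, 0)]
```

```bash
python3 -m inch '[[[0.2,0,0,0],[0.2,0,0,0],[0,0,0,0],[0,0,0,0]]]'|egrep 'pos|for'
python3 -c "from h import *;prof()"
python3 -m inch '[[[0.12,0,0,0],[0.12,0,0,0],[0,0,0,0],[0,0,0,0]]]'|egrep 'pos|for'
python3 -c "from h import *;prof()"
```

```text
eef_pos: [523.1, -242.8, 70.5]
force: [-1.1, 0.4, -0.7]
finger_force: 2.7
z 70.5 F 2.7 [-1.1, 0.4, -0.7] [(100, 0), (120, 0), (140, 0), (160, 0), (180, 0), (200, 0), (220, 0), (240, 0), (260, 86), (280, 96), (300, 106), (320, 114), (340, 125), (360, 123), (380, 120), (400, 0)]
eef_pos: [526.1, -237.8, 70.7]
force: [0.5, 0.5, -2.8]
finger_force: 2.5
z 70.7 F 2.5 [0.5, 0.5, -2.8] [(100, 0), (120, 0), (140, 0), (160, 0), (180, 0), (200, 0), (220, 0), (240, 0), (260, 86), (280, 96), (300, 106), (320, 114), (340, 125), (360, 123), (380, 120), (400, 0)]
```

```bash
python3 -m inch '[[[0,0,0.1,0],[0,0,0.1,0],[0,0,0,0],[0,0,0,0]]]'|egrep 'pos|for'
python3 -c "from h import *;prof()"
python3 -m inch '[[[0.15,0,0,0],[0.15,0,0,0],[0,0,0,0],[0,0,0,0]]]'|egrep 'pos|for'
python3 - <<'E'
from h import *
prof()
o,f=wcam();g=manip.grab_frame("side")
a=f["pixels"][:, 120:520];b=cv2.resize(np.ascontiguousarray(g["pixels"][220:340,260:360]),(400,480),interpolation=cv2.INTER_CUBIC)
cv2.imwrite("pics/w5.png",cv2.cvtColor(np.hstack([a,b]),cv2.COLOR_RGB2BGR))
E
```

```text
eef_pos: [526.2, -238.0, 66.0]
force: [-0.2, 1.3, 1.4]
finger_force: 3.5
z 66.0 F 3.5 [-0.2, 1.3, 1.4] [(100, 0), (120, 0), (140, 0), (160, 0), (180, 0), (200, 0), (220, 0), (240, 0), (260, 86), (280, 97), (300, 108), (320, 116), (340, 127), (360, 127), (380, 124), (400, 0)]
eef_pos: [529.5, -230.9, 65.7]
force: [0.4, 0.1, -0.3]
finger_force: 3.2
z 65.7 F 3.2 [0.4, 0.1, -0.3] [(100, 0), (120, 0), (140, 0), (160, 0), (180, 0), (200, 0), (220, 0), (240, 0), (260, 84), (280, 97), (300, 107), (320, 116), (340, 128), (360, 127), (380, 124), (400, 0)]
```

View pics/w5.png

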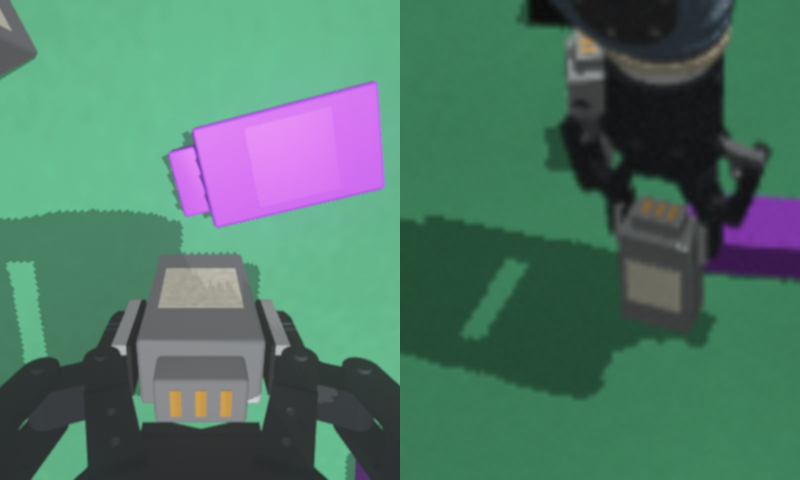

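Both halves show the pack upright: in the side half it stands with its contacts on top at (660,210), and in the wrist half its base edge is at row 254. I'll release it and rise clear.

```bash
python3 -m inch '[[[0,0,0,0],[0,0,0,0],[0,0,0,0],[0,0,0,0],[0,0,0,0],[0,0,0,0]]]' 0.3|egrep 'pos|for|open'
python3 -m inch '[[[0,0,-0.5,0],[0,0,-0.8,0],[0,0,-1,0],[0,0,-1,0],[0,0,-1,0],[0,0,-1,0],[0,0,-1,0],[0,0,-1,0]]]' 1|egrep 'pos|for|open'
python3 -m inch '[[[-1,0,0,0],[-1,0,0,0],[0,0,0,0],[0,0,0,0]]]'|egrep 'pos|for|open'
python3 - <<'E'
from h import *
o,f=wcam();g=manip.grab_frame("side");t=manip.grab_frame("top")
a=cv2.resize(f["pixels"],(400,300));b=cv2.resize(np.ascontiguousarray(g["pixels"][180:330,260:460]),(400,300),interpolation=cv2.INTER_CUBIC)
c=cv2.resize(np.ascontiguousarray(t["pixels"][170:320,150:350]),(400,300),interpolation=cv2.INTER_CUBIC);d=cv2.resize(np.ascontiguousarray(t["pixels"][180:330,280:480]),(400,300),interpolation=cv2.INTER_CUBIC)
cv2.imwrite("pics/w6.png",cv2.cvtColor(np.vstack([np.hstack([a,b]),np.hstack([c,d])]),cv2.COLOR_RGB2BGR))
# numeric search of gray blobs in wrist
p=f["pixels"];h=cv2.cvtColor(p,cv2.COLOR_RGB2HSV)
m=(h[...,1]<60)&(h[...,2]>90);m[330:]=0
for q in rects(p,m,300):
    r=cv2.minAreaRect(q);w=ray(f,cv2.boxPoints(r),86)[:,:2];e=w[1]-w[0];k=w[2]-w[1]
    print(np.round(r[0]),r[1],w.mean(0).round(1),[(np.linalg.norm(v).round(1),np.degrees(np.arctan2(v[1],v[0])).round(1)) for v in(e,k)])
E
```

```text
eef_pos: [529.4, -231.3, 65.8]
force: [-0.7, -0.2, 0.2]
opening: 55.3
finger_force: 0.0
eef_pos: [529.2, -231.1, 250.7]
force: [0.0, -0.7, -0.5]
opening: 85.0
finger_force: 0.0
eef_pos: [506.7, -276.6, 249.2]
force: [0.3, 0.1, 0.2]
opening: 85.7
finger_force: 0.0
[320. 170.] (43.0, 58.0) [ 528.2 -232.4] [(np.float64(48.4), np.float64(-26.5)), (np.float64(36.1), np.float64(-114.9))]
[492. 172.] (7.688285827636719, 98.11087799072266) [ 658.4 -298.7] [(np.float64(77.4), np.float64(5.1)), (np.float64(6.9), np.float64(-78.0))]
[196.  19.] (38.0, 73.0) [495.5 -91.8] [(np.float64(53.5), np.float64(-26.5)), (np.float64(24.5), np.float64(-121.3))]
```

spare_lying now stands upright: its top is 48×36 mm at (528,-232), as expected. Next is spare_upright, so I'll rotate and move over it.

```bash
python3 -m inch '[[[0,0,0,-1],[0,0,0,-1],[0,0,0,-1],[0,0,0,-1],[0,0,0,-1],[0,0,0,-1],[0,0,0,-0.4],[0,0,0,0]]]'|egrep 'pos|rot'
python3 -c "
from h import *
o=manip.observe();need(o,[494,-121,250],89)"
```

```text
eef_pos: [507.5, -275.2, 248.3]
tool_rot: [-3.141, -0.0, 1.558]
tool rows (x25mm): [ 6.16 -0.62 -0.07]
yaw 89.29
yaw rows 0.07
```

View pics/w6.png

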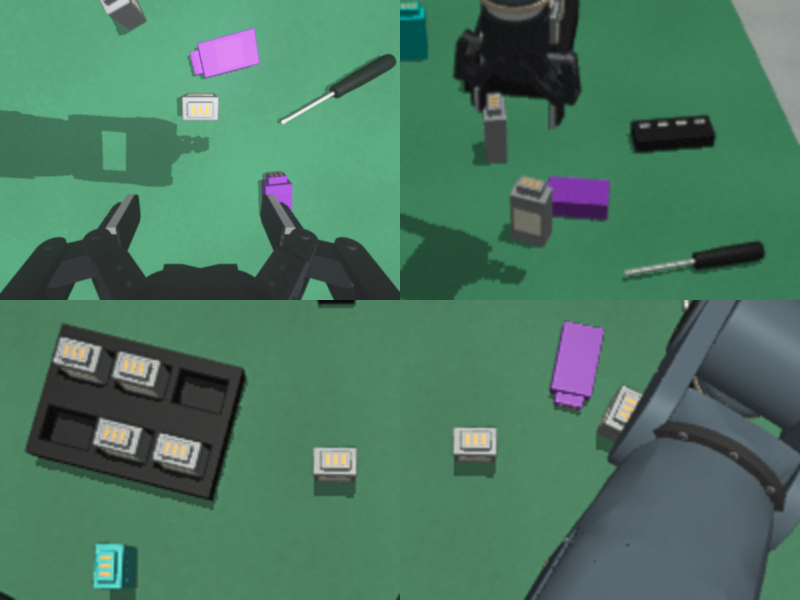

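The composite confirms spare_lying standing free next to a purple decoy, in the side view at (530,210), with everything else in place. Next I'll move over spare_upright and measure it.

```bash
python3 -m inch '[[[0.88,-0.09,0,0],[0.88,-0.09,0,0],[0.88,-0.09,0,0],[0.88,-0.09,0,0],[0.88,-0.09,0,0],[0.88,-0.09,0,0],[0.88,-0.08,0,0],[0,0,0,0]]]'|egrep 'pos|rot'
cat >> h.py <<'E'
def blobs(zs=(86,),lo=90,rmax=340):
    o,f=wcam();p=f["pixels"];h=cv2.cvtColor(p,cv2.COLOR_RGB2HSV)
    m=(h[...,1]<60)&(h[...,2]>lo);m[rmax:]=0
    for q in rects(p,m,300):
        r=cv2.minAreaRect(q)
        for z in zs:
            w=ray(f,cv2.boxPoints(r),z)[:,:2];e=w[1]-w[0];k=w[2]-w[1]
            print(np.round(r[0]),np.round(r[1]),z,w.mean(0).round(1),[(np.linalg.norm(v).round(1),np.degrees(np.arctan2(v[1],v[0])).round(1)) for v in(e,k)])
    return o,f,h
def orange(z,rmax=340):
    o,f=wcam();p=f["pixels"];h=cv2.cvtColor(p,cv2.COLOR_RGB2HSV)
    m=(h[...,0]>8)&(h[...,0]<30)&(h[...,1]>80)&(h[...,2]>120);m[rmax:]=0
    m=cv2.morphologyEx(m.astype(np.uint8),cv2.MORPH_CLOSE,np.ones((9,9)))
    for q in rects(p,m,30):
        r=cv2.minAreaRect(q);w=ray(f,cv2.boxPoints(r),z)[:,:2];e=w[1]-w[0];k=w[2]-w[1]
        print("contacts",np.round(r[0]),w.mean(0).round(1),[(np.linalg.norm(v).round(1),np.degrees(np.arctan2(v[1],v[0])).round(1)) for v in(e,k)])
E
python3 -c "
from h import *
o,f,h=blobs();orange(100);need(o,[494,-62,70],89)"
```

```text
eef_pos: [493.6, -118.5, 248.4]
tool_rot: [-3.141, -0.001, 1.557]
[441. 325.] [39. 12.] 86 [ 612.4 -222.1] [(np.float64(11.4), np.float64(37.5)), (np.float64(45.4), np.float64(-56.5))]
[200. 326.] [12. 39.] 86 [ 372.5 -219.4] [(np.float64(44.8), np.float64(55.1)), (np.float64(11.4), np.float64(-38.9))]
[354. 310.] [58. 57.] 86 [ 526.  -204.4] [(np.float64(54.0), np.float64(-0.7)), (np.float64(64.4), np.float64(-87.3))]
[320. 160.] [61. 38.] 86 [494.1 -61.2] [(np.float64(31.1), np.float64(-0.7)), (np.float64(50.1), np.float64(-89.7))]
contacts [319. 161.] [493.7 -61.3] [(np.float64(11.1), np.float64(-0.7)), (np.float64(20.3), np.float64(-90.4))]
tool rows (x25mm): [ 2.25 -0.01  7.14]
yaw 89.24
yaw rows 0.06
```

```bash
python3 -m inch '[[[0.76,0,0.7,0],[0.76,0,0.7,0],[0.76,0,0.7,0],[0,0,0.9,0],[0,0,0.9,0],[0,0,0,0]]]'|egrep 'pos|rot'
python3 -m inch '[[[0,0,0.9,0],[0,0,0.9,0],[0,0,0.9,0],[0,0,0.5,0],[0,0,0.2,0],[0,0,0,0],[0,0,0,0]]]'|egrep 'pos|rot|force'
python3 -c "
from h import *
o=manip.observe();need(o,[493.8,-61.3,66],89.3)"
```

```text
eef_pos: [493.1, -64.8, 147.4]
tool_rot: [-3.136, -0.001, 1.555]
eef_pos: [495.5, -65.2, 66.8]
tool_rot: [3.14, 0.0, 1.555]
force: [-0.3, 0.3, 0.4]
finger_force: 0.0
tool rows (x25mm): [ 0.16 -0.07  0.03]
yaw 89.12
yaw rows -0.04
```

```bash
python3 -m inch '[[[0.16,-0.03,0,0],[0,0,0,0],[0,0,0,0],[0,0,0,0],[0,0,0,0],[0,0,0,0],[0,0,0,0],[0,0,0,0]]]' -1|egrep 'pos|force|open'
python3 -m inch '[[[0,0,-0.3,0],[0,0,-0.6,0],[0,0,-0.8,0],[0,0,-0.9,0],[0,0,-0.9,0],[0,0,-0.9,0],[0,0,-0.9,0],[0,0,-0.9,0]]]'|egrep 'pos|force|open'
python3 - <<'E'
from h import *
import pickle
f=pickle.load(open("top.pkl","rb"));p=np.load("top0.npy")
h=cv2.cvtColor(p,cv2.COLOR_RGB2HSV)
# carrier dark, non-green ; fill
g=((h[...,0]>55)&(h[...,0]<95)&(h[...,1]>70)); m=(~g);m[:170]=0;m[285:]=0;m[:,:150]=0;m[:,285:]=0
c=max(rects(p,m,3000),key=cv2.contourArea)[:,0,:].astype(float)
r=cv2.minAreaRect(c.astype(np.float32));b=cv2.boxPoints(r);print(b.round(1))
w=ray(f,c,50)[:,:2]
# edges by direction: project with yaw guess
th=np.radians(-13.7)
for it in range(3):
    ex=np.array([np.cos(th),np.sin(th)]);ey=np.array([-ex[1],ex[0]])
    X=w@ex;Y=w@ey
    res={}
    for n,A,B,s in(("+x",X,Y,1),("-x",X,Y,-1),("+y",Y,X,1),("-y",Y,X,-1)):
        mid=(B>np.percentile(B,15))&(B<np.percentile(B,85))
        t=np.median((s*A)[mid&(s*A>np.percentile(s*A[mid],50)) ]) if 0 else None
        ext=s*A; side=mid&(ext>ext[mid].max()-8)
        k=np.polyfit(B[side],A[side],1);res[n]=(np.polyval(k,B[side].mean()).round(1),np.degrees(np.arctan(k[0])).round(2),int(side.sum()))
    print(np.degrees(th).round(2),res)
    th+=np.radians((res["+y"][1]-res["+x"][1])/2)
cx=res["+x"][0]-80+0.5;cy=res["+y"][0]-112
print("ctr",cx*ex+cy*ey)
E
```

```text
eef_pos: [494.2, -60.8, 66.4]
force: [-1.6, 0.4, 6.9]
opening: 31.6
finger_force: 59.1
eef_pos: [493.7, -60.7, 222.3]
force: [-0.0, -0.4, -2.2]
opening: 31.3
finger_force: 59.4
[[161.9 246.2]
 [178.4 180.4]
 [272.5 203.9]
 [256.1 269.8]]
-13.7 {'+x': (np.float64(586.4), np.float64(0.94), 93), '-x': (np.float64(427.4), np.float64(1.15), 94), '+y': (np.float64(414.9), np.float64(-0.63), 65), '-y': (np.float64(189.3), np.float64(-0.77), 64)}
-14.48 {'+x': (np.float64(582.2), np.float64(0.32), 93), '-x': (np.float64(423.3), np.float64(0.39), 94), '+y': (np.float64(421.8), np.float64(0.15), 65), '-y': (np.float64(196.3), np.float64(-0.23), 67)}
-14.57 {'+x': (np.float64(581.7), np.float64(0.24), 93), '-x': (np.float64(422.8), np.float64(0.34), 93), '+y': (np.float64(422.5), np.float64(0.24), 65), '-y': (np.float64(197.1), np.float64(-0.14), 67)}
ctr [564.15995812 174.17988305]
```

Carrier centre ≈ (564.3, 174.3), x axis at -14.6°. The four packs fall in cells 0, 1, 4 and 5 to within about 1 mm, so cells 2 (543,252) and 3 (585.5,96) are empty. I'll take the held spare to cell 3.

```bash
python3 -m inch '[[[0,0,0,0.9],[0,0,0,0.9],[0,0,0,0.9],[0,0,0,0.75],[0,0,0,0],[0,0,0,0]]]'|egrep 'pos|rot'
python3 -c "
from h import *
o=manip.observe();need(o,[570,38,222],75.4);orange(110)"
```

```text
eef_pos: [493.8, -60.7, 220.9]
tool_rot: [-3.141, 0.0, 1.317]
tool rows (x25mm): [ 4.59  1.96 -0.04]
yaw 75.45
yaw rows 0.01
```

```bash
python3 -m inch '[[[0.77,0.33,0,0],[0.77,0.33,0,0],[0.77,0.33,0,0],[0.77,0.33,0,0],[0.77,0.33,0,0],[0.74,0.31,0,0],[0,0,0,0],[0,0,0,0]]]'|egrep 'pos|rot'
python3 -c "
from h import *
orange(110,480);o,f,h=blobs((96,),90,480)
need(o,[585.5,96.2,222],75.4)
p=f['pixels'];save(f,'w7.png')
ex=np.array([.968,-.2515]);ey=np.array([.2515,.968])
# visible dark carrier outline
g=((h[...,0]>55)&(h[...,0]<95)&(h[...,1]>70));print('nongreen row widths',[(r,int((~g[r]).sum())) for r in range(0,300,40)])
"
```

```text
eef_pos: [570.5, 38.4, 220.5]
tool_rot: [-3.141, 0.0, 1.318]
contacts [320. 402.] [ 533.  -105.3] [(np.float64(28.5), np.float64(-14.4)), (np.float64(10.1), np.float64(-103.6))]
contacts [320. 382.] [538.9 -84.1] [(np.float64(28.7), np.float64(-14.4)), (np.float64(9.7), np.float64(-103.5))]
contacts [321. 361.] [544.9 -62.4] [(np.float64(28.8), np.float64(-14.4)), (np.float64(10.2), np.float64(-103.5))]
contacts [202. 170.] [504.7 113.6] [(np.float64(11.8), np.float64(-14.4)), (np.float64(11.7), np.float64(-110.4))]
contacts [201. 150.] [508.6 126.6] [(np.float64(11.0), np.float64(-14.4)), (np.float64(2.0), np.float64(-110.5))]
contacts [ 4. 94.] [396.4 191.6] [(np.float64(10.0), np.float64(58.5)), (np.float64(4.5), np.float64(-14.5))]
contacts [192.  65.] [521.4 176.9] [(np.float64(10.8), np.float64(-14.5)), (np.float64(3.4), np.float64(-111.0))]
contacts [318.  50.] [601.2 165.3] [(np.float64(10.6), np.float64(-14.5)), (np.float64(2.8), np.float64(-104.1))]
contacts [190.  49.] [523.8 185.5] [(np.float64(11.3), np.float64(-14.5)), (np.float64(3.3), np.float64(-111.1))]
contacts [31
[... 288 characters left out ...]
(60.8)), (np.float64(95.7), np.float64(-28.4))]
[314. 152.] [58. 33.] 96 [582.6 103.6] [(np.float64(23.4), np.float64(-14.5)), (np.float64(40.8), np.float64(-103.9))]
[216. 158.] [71. 67.] 96 [511.8 116.8] [(np.float64(47.4), np.float64(-14.5)), (np.float64(50.7), np.float64(-108.4))]
[208.  55.] [97. 71.] 96 [529.6 181.3] [(np.float64(45.5), np.float64(-11.1)), (np.float64(57.2), np.float64(-104.1))]
[320. 101.] [ 93. 207.] 96 [593.3 130.4] [(np.float64(133.7), np.float64(70.1)), (np.float64(58.9), np.float64(-16.7))]
tool rows (x25mm): [ 2.42  0.01 -0.06]
yaw 75.44
yaw rows 0.01
nongreen row widths [(0, 211), (40, 204), (80, 197), (120, 190), (160, 183), (200, 177), (240, 122), (280, 160)]
```

The wrist view agrees: angle -14.5°, packs within 1–2 mm. I'll centre over cell 3 and descend.

```bash
python3 -m inch '[[[0.8,0,0,0],[0.8,0,0,0],[0.81,0,0,0],[0,0,0,0],[0,0,0,0],[0,0,0,0]]]'|egrep 'pos|rot'
python3 -c "
from h import *
o=manip.observe();need(o,[584.8,96.4,78],75.4)"
```

```text
eef_pos: [585.3, 95.3, 220.8]
tool_rot: [-3.141, 0.0, 1.315]
tool rows (x25mm): [ 0.04 -0.03  5.71]
yaw 75.35
yaw rows -0.01
```

```bash
python3 -m inch '[[[0.04,-0.03,0.8,0],[0,0,0.9,0],[0,0,0.9,0],[0,0,0.7,0],[0,0,0.3,0],[0,0,0.3,0],[0,0,0,0],[0,0,0,0]]]'|egrep 'pos|rot|force'
python3 -m inch '[[[0,0,0.3,0],[0,0,0.3,0],[0,0,0.3,0],[0,0,0,0],[0,0,0,0]]]'|egrep 'pos|rot|force'
```

```text
eef_pos: [585.6, 97.0, 124.0]
tool_rot: [3.141, -0.0, 1.315]
force: [0.6, -0.2, -1.4]
finger_force: 59.7
eef_pos: [585.0, 97.3, 100.2]
tool_rot: [-3.141, 0.0, 1.315]
force: [0.0, -0.9, -2.2]
finger_force: 59.7
```

Base is 24 mm into the pocket with no side force. I'll continue down.

```bash
python3 -m inch '[[[0,0,0.25,0],[0,0,0.25,0],[0,0,0.25,0],[0,0,0,0],[0,0,0,0]]]'|egrep 'pos|force'
python3 -m inch '[[[0,0,0.08,0],[0,0,0.08,0],[0,0,0,0],[0,0,0,0]]]'|egrep 'pos|force'
```

```text
eef_pos: [585.0, 97.3, 81.5]
force: [0.2, -1.1, -3.1]
finger_force: 59.7
eef_pos: [585.2, 97.3, 78.1]
force: [0.5, -0.4, -2.3]
finger_force: 59.7
```

```bash
python3 -m inch '[[[0,0,0.07,0],[0,0,0,0],[0,0,0,0],[0,0,0,0]]]'|egrep 'pos|force'
python3 -m inch '[[[0,0,0.05,0],[0,0,0,0],[0,0,0,0],[0,0,0,0]]]'|egrep 'pos|force'
python3 -m inch '[[[0,0,0,0],[0,0,0,0],[0,0,0,0],[0,0,0,0],[0,0,0,0],[0,0,0,0]]]' 0.05|egrep 'pos|force|open'
python3 -m inch '[[[0,0,-0.3,0],[0,0,-0.5,0],[0,0,-0.8,0],[0,0,-1,0],[0,0,-1,0],[0,0,-1,0],[0,0,-1,0],[0,0,0,0]]]'|egrep 'pos|force|open'
```

```text
eef_pos: [585.4, 97.3, 76.5]
force: [1.3, -0.1, -0.2]
finger_force: 59.8
eef_pos: [585.5, 97.4, 76.4]
force: [-5.2, -0.3, 13.6]
finger_force: 61.7
eef_pos: [585.2, 97.3, 74.9]
force: [-0.4, 0.0, -0.3]
opening: 44.8
finger_force: 0.0
eef_pos: [587.2, 97.5, 221.5]
force: [0.3, 0.1, 0.8]
opening: 44.9
finger_force: 0.0
```

It is seated: the floor contact came at TCP z = 76.4, as predicted. Next, the second spare.

```bash
python3 -m inch '[[[0,0,0,-1],[0,0,0,-1],[0,0,0,-1],[0,0,0,-1],[0,0,0,-1],[0,0,0,-1],[0,0,0,-1],[0,0,0,-1]]]' 1 >/dev/null
python3 -m inch '[[[0,0,0,-1],[0,0,0,-1],[0,0,0,-1],[0,0,0,-1],[0,0,0,-1],[0,0,0,-1],[0,0,0,-1],[0,0,0,-1]]]'>/dev/null
python3 -m inch '[[[0,0,0,-1],[0,0,0,-1],[0,0,0,-1],[0,0,0,-0.5],[0,0,0,0]]]'|egrep 'time|pos|rot'
python3 -c "
from h import *
o=manip.observe();need(o,[581,-259,250],153.5)"
```

```text
time_s: 36.15
eef_pos: [585.2, 97.3, 215.7]
tool_rot: [3.141, 0.001, 2.678]
tool rows (x25mm): [ -6.22 -12.82  -1.37]
yaw 153.45
yaw rows -0.01
```

```bash
python3 -m inch '[[[-0.45,-0.92,-0.1,0],[-0.45,-0.92,-0.1,0],[-0.45,-0.92,-0.1,0],[-0.45,-0.92,-0.1,0],[-0.45,-0.92,-0.1,0],[-0.45,-0.92,-0.1,0],[-0.45,-0.92,-0.1,0],[-0.45,-0.92,-0.1,0]]]' >/dev/null
python3 -m inch '[[[-0.45,-0.92,-0.1,0],[-0.45,-0.92,-0.1,0],[-0.45,-0.92,-0.1,0],[-0.45,-0.92,-0.1,0],[-0.43,-0.92,-0.1,0],[-0.4,-0.86,-0.1,0],[0,0,0,0],[0,0,0,0]]]' |egrep 'time|pos|rot'
python3 -c "
from h import *
o,f,h=blobs((86,),90,300);orange(100,300);need(o,[527,-233,66],153.5)"
```

```text
time_s: 37.48
eef_pos: [580.4, -259.8, 250.2]
tool_rot: [3.141, 0.0, 2.674]
[317. 157.] [60. 38.] 86 [ 526.7 -234.8] [(np.float64(31.2), np.float64(63.2)), (np.float64(49.3), np.float64(-25.9))]
contacts [316. 160.] [ 527.3 -234.9] [(np.float64(11.1), np.float64(63.3)), (np.float64(21.2), np.float64(-26.5))]
tool rows (x25mm): [ 2.39 -0.01  7.37]
yaw 153.19
yaw rows -0.08
```

```bash
python3 -m inch '[[[0.79,-0.02,0.7,0],[0.79,-0.02,0.7,0],[0.78,-0.02,0.7,0],[0,0,0.9,0],[0,0,0.9,0],[0,0,0,0]]]'|egrep 'pos|rot'
python3 -m inch '[[[0,0,0.9,0],[0,0,0.9,0],[0,0,0.9,0],[0,0,0.5,0],[0,0,0.2,0],[0,0,0,0],[0,0,0,0]]]'|egrep 'pos|rot|force'
python3 -c "
from h import *
o=manip.observe();need(o,[527,-234.8,66],153.4)"
```

```text
eef_pos: [525.6, -231.8, 149.1]
tool_rot: [3.141, -0.006, 2.677]
eef_pos: [528.0, -234.0, 68.7]
tool_rot: [-3.142, 0.001, 2.677]
force: [-0.4, -1.0, -0.4]
finger_force: 0.0
tool rows (x25mm): [ 0.02 -0.05  0.11]
yaw 153.37
yaw rows -0.01
```

```bash
python3 -m inch '[[[0,-0.04,0.11,0],[0,0,0,0],[0,0,0,0],[0,0,0,0],[0,0,0,0],[0,0,0,0],[0,0,0,0],[0,0,0,0]]]' -1|egrep 'pos|force|open'
python3 -m inch '[[[0,0,-0.3,0],[0,0,-0.6,0],[0,0,-0.8,0],[0,0,-0.9,0],[0,0,-0.9,0],[0,0,-0.9,0],[0,0,-0.9,0],[0,0,-0.9,0]]]'|egrep 'pos|force|open'
python3 -m inch '[[[0,0,0,1],[0,0,0,1],[0,0,0,1],[0,0,0,1],[0,0,0,1],[0,0,0,1],[0,0,0,1],[0,0,0,1]]]' >/dev/null
python3 -m inch '[[[0,0,0,1],[0,0,0,1],[0,0,0,1],[0,0,0,1],[0,0,0,1],[0,0,0,1],[0,0,0,1],[0,0,0,1]]]' >/dev/null
python3 -m inch '[[[0,0,0,1],[0,0,0,1],[0,0,0,1],[0,0,0,0.5],[0,0,0,0],[0,0,0,0]]]'|egrep 'time|pos|rot|force|open'
python3 -c "
from h import *
o=manip.observe();need(o,[542.7,252,222],75.4)"
```

```text
eef_pos: [527.1, -235.0, 65.3]
force: [-2.0, -0.3, 6.4]
opening: 31.3
finger_force: 59.7
eef_pos: [526.5, -234.5, 221.0]
force: [0.0, -0.1, -2.8]
opening: 30.9
finger_force: 59.7
time_s: 41.83
eef_pos: [526.7, -234.7, 219.8]
tool_rot: [-3.141, -0.0, 1.317]
force: [-0.3, 0.2, -2.9]
opening: 31.2
finger_force: 59.8
tool rows (x25mm): [19.   -4.28 -0.08]
yaw 75.43
yaw rows 0.01
```

```bash
python3 -m inch '[[[0.95,-0.21,0,0],[0.95,-0.21,0,0],[0.95,-0.21,0,0],[0.95,-0.21,0,0],[0.95,-0.21,0,0],[0.95,-0.21,0,0],[0.95,-0.21,0,0],[0.95,-0.21,0,0]]]' >/dev/null
python3 -m inch '[[[0.95,-0.21,0,0],[0.95,-0.21,0,0],[0.95,-0.21,0,0],[0.95,-0.21,0,0],[0.95,-0.21,0,0],[0.95,-0.21,0,0],[0.95,-0.22,0,0],[0.95,-0.22,0,0]]]' >/dev/null
python3 -m inch '[[[0.95,-0.23,0,0],[0.95,-0.23,0,0],[0.95,-0.23,0,0],[0.95,-0.23,0,0],[0,0,0,0],[0,0,0,0]]]' |egrep 'time|pos|rot'
python3 -c "
from h import *
o=manip.observe();need(o,[542.7,252,78],75.4)"
```

```text
time_s: 43.67
eef_pos: [542.6, 252.8, 219.6]
tool_rot: [-3.141, 0.0, 1.318]
tool rows (x25mm): [-0.03  0.01  5.66]
yaw 75.53
yaw rows 0.03
```

```bash
python3 -m inch '[[[-0.03,0,0.8,0],[0,0,0.9,0],[0,0,0.9,0],[0,0,0.7,0],[0,0,0.3,0],[0,0,0.3,0],[0,0,0,0],[0,0,0,0]]]'|egrep 'pos|rot|force'
python3 -m inch '[[[0,0,0.3,0],[0,0,0.3,0],[0,0,0.3,0],[0,0,0,0],[0,0,0,0]]]'|egrep 'pos|force'
```

```text
eef_pos: [543.1, 251.1, 122.9]
tool_rot: [3.141, -0.0, 1.315]
force: [0.7, -0.1, -2.9]
finger_force: 59.9
eef_pos: [542.5, 251.2, 99.3]
force: [0.9, 0.4, -2.4]
finger_force: 59.9
```

```bash
python3 -m inch '[[[0,0,0.25,0],[0,0,0.25,0],[0,0,0.25,0],[0,0,0,0],[0,0,0,0]]]'|egrep 'pos|force'
python3 -m inch '[[[0,0,0.08,0],[0,0,0.08,0],[0,0,0,0],[0,0,0,0]]]'|egrep 'pos|force'
```

```text
eef_pos: [542.5, 251.2, 80.5]
force: [-0.2, 0.1, -2.2]
finger_force: 59.9
eef_pos: [542.7, 251.2, 77.0]
force: [-0.2, -0.7, -1.7]
finger_force: 59.9
```

```bash
python3 -m inch '[[[0,0,0.07,0],[0,0,0,0],[0,0,0,0],[0,0,0,0]]]'|egrep 'pos|force'
python3 -m inch '[[[0,0,0.03,0],[0,0,0,0],[0,0,0,0],[0,0,0,0]]]'|egrep 'pos|force'
python3 -m inch '[[[0,0,0,0],[0,0,0,0],[0,0,0,0],[0,0,0,0],[0,0,0,0],[0,0,0,0]]]' 0.05|egrep 'pos|force|open'
python3 -m inch '[[[0,0,-0.3,0],[0,0,-0.5,0],[0,0,-0.8,0],[0,0,-1,0],[0,0,-1,0],[0,0,-1,0],[0,0,-1,0],[0,0,-1,0]]]'|egrep 'pos|force|open'
python3 -m inch '[[[-1,0,-0.3,0],[-1,0,-0.3,0],[-1,0,-0.3,0],[-1,0,-0.3,0],[-1,0,-0.3,0],[0,0,0,0],[0,0,0,0]]]'|egrep 'time|pos'
python3 -c "
from h import *
orange(110,330)
ex=np.array([.968,-.2515]);ey=np.array([.2515,.968])
for a,b in((-40,70),(40,-70)):print((502+a)*ex+(310.3+b)*ey)"
```

```text
eef_pos: [542.8, 251.3, 75.4]
force: [0.4, -0.4, -1.3]
finger_force: 59.8
eef_pos: [542.9, 251.3, 75.3]
force: [-3.1, -0.2, 6.7]
finger_force: 61.0
eef_pos: [542.8, 251.2, 74.5]
force: [0.0, -0.1, 1.1]
opening: 45.0
finger_force: 0.0
eef_pos: [542.6, 251.2, 242.3]
force: [1.0, 0.4, -0.0]
opening: 44.8
finger_force: 0.0
time_s: 47.92
eef_pos: [511.2, 129.6, 278.7]
contacts [406. 238.] [584.6  97. ] [(np.float64(21.0), np.float64(73.9)), (np.float64(10.3), np.float64(-20.9))]
contacts [318. 238.] [506.2 117.9] [(np.float64(11.0), np.float64(-14.7)), (np.float64(21.4), np.float64(-104.5))]
contacts [161. 191.] [383.  195.9] [(np.float64(21.3), np.float64(-2.6)), (np.float64(10.4), np.float64(-100.1))]
contacts [411. 160.] [601.4 165.3] [(np.float64(20.2), np.float64(74.6)), (np.float64(10.2), np.float64(-19.7))]
contacts [318. 160.] [524.2 186. ] [(np.float64(10.2), np.float64(-14.7)), (np.float64(20.1), np.float64(-104.5))]
contacts [418.  76.] [618.  228.6] [(np.float64(11.1), np.float64(-14.7)), (np.float64(10.9), np.float64(-99.0))]
contacts [318.  65.] [543.3 256.6] [(np.float64(10.2), np.float64(-14.7)), (np.float64(11.3), np.float64(-104.4))]
contacts [420.  58.] [621.4 241.7] [(np.float64(10.2), np.float64(-14.7)), (np.float64(2.1), np.float64(-99.0))]
[542.86145 251.9374 ]
[585.09145  96.2974 ]
```

All six tops lie on the pocket grid at the seated height, with the original packs unmoved. I'll hand in.

```bash
python3 -c "
from plant import manip
print(manip.finish_job())"
```

```text
the job is handed in; nothing more can be done
None
```

I stood the lying spare upright on the bench and let go of it, then set both spares neck up on the floors of the two empty pockets: `spare_upright` in pocket 3, `spare_lying` in pocket 2. I handed the job in at about 48 s; no verdict came back, but the last wrist view showed all six packs on the pocket grid.

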